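Hook a shelf arm into the slotted bench post and lock it

TASK

Fit the loose grey shelf arm to the slotted metal post on the packing bench: hook both its claws into the post's two slots and press it down, firmly but without forcing it (never more than about 40 N between arm and post), until the spring catch snaps back out over the upper claw and locks it there. Let go with the arm hanging locked on the post, and leave the label roll, the black carton and the spray bottle where they are.

Things in the scene. Friction and masses are not known exactly. Their poses are not given: they have to be found in the camera images.
- bracket: Loose grey metal shelf arm, about 0.25 kg, standing on its flat ledge. Origin: mating face of its back plate, centred, at the ledge's underside; x the way the claws point, z up. In mm: back plate x -6 to 0, 24 wide, z 0 to 95; web 10 thick across y: tall part (to grasp) x -70 to -6, z 4 to 95, low part x -122 to -70, z 4 to 45; ledge 60 wide, x -130 to -6, z 0 to 4; end lip to z 14 at x -130 to -125.
- grip (a point): A good place to grasp the shelf arm's web, at x -46, y 0, z 76 mm in its frame (above its balance point); axes as the shelf arm's.
- upper_claw (a point): Front of the upper claw, at x 14, y 0, z 83 mm in the shelf arm's frame. Tongue 6 thick across y, 10 high (z 78 to 88), x 0 to 14; at its end (x 5.5 to 14) a tooth (nose 4 thick) hangs 22 below it, to z 56, leaving a 5.5 mm gap between mating face and tooth.
- lower_claw (a point): Front of the lower claw, at x 14, y 0, z 28 mm in the shelf arm's frame: the same shape 55 mm lower (tongue z 23 to 33, tooth down to z 1).
- post: Fixed aluminium post, 40 wide, 40 deep, 200 high, on a dark foot plate 110 x 100 x 8 mm. Origin: on the slotted face's plane, centred, at bench level; x into the post, z up. Face plate 4 thick. The claws go in along +x, centred when the shelf arm's origin is at z 100 (+-2), y 0 in this frame, till its back plate meets the face at x 0. Over 40 N between shelf arm and post, prying included, damages it.
- upper_slot (a point): Centre of the upper slot (10 wide, z 154 to 190 mm of the post) on the slotted face; axes as the post's. Pressed down from entry the teeth hook behind the plate. The catch snaps out 6 to 20 mm below entry; a solid stop comes 2 mm later. Both heights differ from post to post and cannot be seen: press until firm or the catch is out, no farther.
- lower_slot (a point): Centre of the lower slot (10 wide, z 99 to 135 mm of the post) on the slotted face; axes as the post's. Behind it the lower tooth, some mm down, meets a spring (5 N at the catch point, 7 N at the stop, plus some N of rubbing); weight alone does not push it down. Let go, it lifts the locked shelf arm up against the catch.
- catch (a joint): Steel spring slide in the top of the upper slot, its tab standing 3 to 17 mm above the post's open top. 0 = fully out; grows (m) as it is pushed into the post (2 to 4 N); about 0.013 while the upper claw is in the slot but not pressed down; near 0 again once snapped out over the claw.
- label_roll: Bystander: roll of blank white labels standing on end, 72 mm across, 50 high, hole 40. Origin at the centre of its underside.
- lens_carton: Bystander: closed black carton 90 x 90 x 74 mm. Origin at the centre of its underside.
- spray: Bystander: bottle with black cap, 54 mm across, 130 high. Origin at the centre of its underside.
There are look-alikes about, which are no part of the job. What is meant by the bracket is not green, purple or turquoise, and is the larger of those in its own colour.

How it is judged:
By the outcome, as a careful person would: the job done as asked, in the order asked, and still so for the second after the job is handed in, with the robot touching nothing.
It also fails if it takes over 51 s, if anything falls off the work surface, if the arm or the gripper's body presses on something with over 40 N, if the wrist force passes 120 N, or if a joint passes its speed limit or range.

ROBOT

A 6-joint arm with a two-finger parallel gripper is mounted at the origin on the work surface. World frame = base frame: x ahead of the robot, y to its left, z up, the work surface at z = 0. Lengths are in m, angles in rad, forces in N, time in s.
With the tool pointing down it reaches from about 0.25 to 0.8 m from the base axis. Payload 8.5 kg.
Tool frame: the origin (TCP) lies at the very end of the fingers, on their centre line; the grasp point (between the pads) lies 19 mm behind it; z points along the fingers, y is the direction in which the jaws open and shut (so a half turn about z gives the same grasp; the last joint's range is limited). The gripper opens to 85 mm and grips with 20 to 120 N. Pads are 22 mm wide; open, the fingers measure 114 mm over their backs; the gripper's body (76 mm by 85 mm) begins 54 mm behind the grasp point. The pads swing forward as they close: fully open they stand 13 mm farther back than shut.
Start: joints at [1.101, 0.238, -0.013, 1.319, 0, 1.571], TCP at [0.238, 0.468, 0.231] pointing down, gripper open.
Joint ranges: [-2.66, 2.66], [-1.03, 1.9], [-1.14, 1.46], [-1.82, 2.27], [-1.45, 1.34], [-3.14, 3.14]. Speed limits (rad/s): [2.22, 2.22, 2.79, 3.14, 3.14, 3.14].

INTERFACE

Orientations are given as [roll, pitch, yaw] about the fixed x, y, z axes, in that order (R = Rz(yaw) Ry(pitch) Rx(roll)).
In Python, from station import read_state, snapshot, robot gives the robot as it stands.
- The arm moves only by the tool play_rows, never from a script. Its argument "deltas" is a list of rows, each a list of 4 numbers: the shift along the tool's x, y, z in mm, then the turn about the tool's z in degrees. In form: [[dx, dy, dz, turn], ...]. A call has 1 to 8 rows; each row shifts and turns the pose as measured when the row begins, along the tool's axes as they then stand; what a row does not reach is not made up. A row lasts 1/10 s, in which the tool goes at most 50 mm and 8.59 degrees, less where a joint would pass 70% of its speed; a pose out of reach is approached as far as the arm can. A call is refused whole if a number of a shift passes 50 or a number of a turn 8.59, either way. A call with a gripper value outside its range is refused whole. "hand" is the closure, from -1 (fully open) to 1 (shut), set as the call begins (left out, the last holds). The fingers move at their own pace and stop on an object; "squeeze" is the grip in N (left out, the last holds). Time passes only in rows, so rows that do not move let the fingers close. It gives the time, the measured TCP pose, the force and the opening at its end, in the units of the state.
- read_state(): the state, without advancing time (a new reading comes with each control period).
- snapshot(name): name is "scene" or "top" or "wrist"; returns a dict with "frame" (400x640x3 uint8, blue, green, red), "intrinsics" (3x3 intrinsics, pixels), "R" (3x3) and "t" (3): a world point X has camera coordinates R X + t. Camera axes: x right, y down, z forward; pixel columns grow to the right and rows downward; lengths in m; the calibration is good to about 2 mm. A picture is of the moment at which its call begins. There is no depth.
- robot.close_job(): hands the job in, once; it reports no verdict.
The state is a dict: "clock": time; "qpos": joint angles; "qd": joint speeds; "effort": joint torques, N m; "eef_pos": TCP position; "ee_rot": TCP orientation; "force": force on the tool from outside, world axes, zero at the start; "wrist_torque": the same for the moment, N m; "gripper_width": finger opening in m.
Only numpy, scipy, OpenCV 4.12 (cv2) and the standard library are available. Lean on these libraries where they do the work, as an engineer would, in place of code of your own. Each camera call takes 0.05 s, during which the arm holds its last target.

## Working session

There is one attempt and no reset: what is moved stays moved. The work goes in short steps, Python scripts to look and compute and a tool call to move; the robot and the scene stay as the last step left them, time stands still between calls to the robot, and variables do not carry over. Pictures are saved under pics/ and viewed, and the job is handed in when it is done.

Besides the shell and the picture viewer there is one more tool, called after "Call:" as name(argument=value, ...), one argument or row to a line, values as JSON. play_rows: Moves the arm, as the interface text tells. Its arguments: {"type":"object","properties":{"deltas":{"type":"array","items":{"type":"array","items":{"type":"number"}}},"hand":{"type":"number"},"squeeze":{"type":"number"}},"required":["deltas"]}

```bash
mkdir -p pics; ls; python3 - <<'E'
from station import read_state, snapshot, robot
import cv2,pickle
d={}
for n in ("scene","top","wrist"):
    s=snapshot(n);d[n]=s
    cv2.imwrite(f"pics/{n}0.png",s["frame"])
pickle.dump(d,open("s0.pkl","wb"))
st=read_state();print(st)
for n in d: print(n,d[n]["intrinsics"].tolist(),d[n]["R"].tolist(),d[n]["t"].tolist())
E
```

```text
pics
{'clock': 0.15, 'qpos': array([ 1.10098102e+00,  2.38660541e-01, -1.40431872e-02,  1.31916851e+00,
       -4.97897961e-06,  1.57079112e+00]), 'qd': array([ 0.00099174,  0.00071552,  0.00322956,  0.00034767, -0.00038016,
        0.00141439]), 'effort': array([-2.11181745e-03, -5.39078557e+01,  3.46596694e+01,  1.44567722e-02,
       -6.33632931e-05, -1.41855193e-05]), 'eef_pos': array([0.23754608, 0.4678524 , 0.23082286]), 'ee_rot': array([-3.14051674e+00,  4.97337138e-06,  2.67178257e+00]), 'force': array([-0.52972519, -0.34959044, -0.28377937]), 'wrist_torque': array([ 0.00954101,  0.00666278, -0.03049093]), 'gripper_width': 0.08527097281883345}
scene [[428.1506784145857, 0.0, 314.3205835309351], [0.0, 428.1506784145857, 200.05741183512603], [0.0, 0.0, 1.0]] [[0.6133914631805156, 0.7897063919667792, 0.010711086969950837], [0.5913616815013104, -0.45025657445844813, -0.6689995357314433], [-0.5234904722621122, 0.41669273049065264, -0.7431856388595216]] [-0.22553477114134507, -0.28640902100175175, 1.9718824014764968]
top [[493.753746653122, 0.0, 315.080525939058], [0.0, 493.753746653122, 205.4049897285173], [0.0, 0.0, 1.0]] [[0.0002485434184331015, -0.9999859526084085, -0.005294602159077723], [-0.9790302226851086, 0.0008352613114202791, -0.2037133412609205], [0.20371490199618625, 0.005234207141048321, -0.9790162622654889]] [-0.1351862907914652, 0.5727704277558597, 1.5295191706305682]
wrist [[293.130840713396, 0.0, 321.90021034149635], [0.0, 293.130840713396, 195.34324562216707], [0.0, 0.0, 1.0]] [[0.4530810604434287, 0.8914683495997272, -0.001316939405786113], [0.8430227558726772, -0.4279777081588118, 0.32580318353258747], [0.2898796056094601, -0.1487254617779728, -0.9454366987115712]] [-0.5245459675061918, -0.04121895462280212, 0.3819276063517711]
```

View pics/scene0.png

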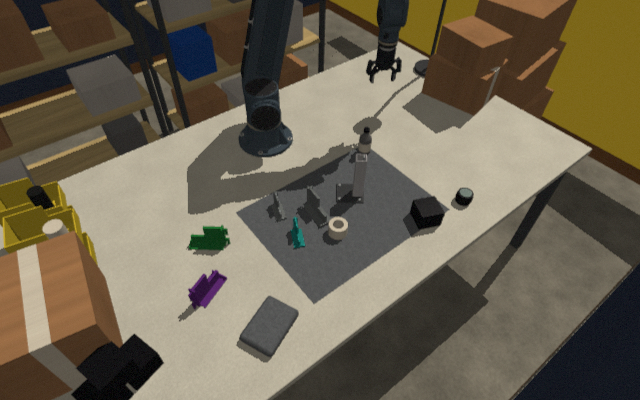

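View pics/top0.png

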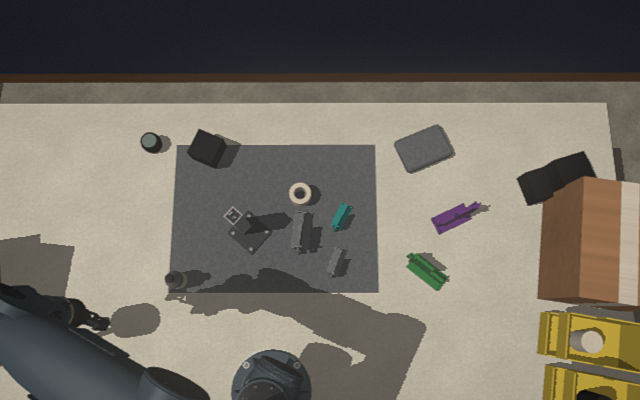

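View pics/wrist0.png

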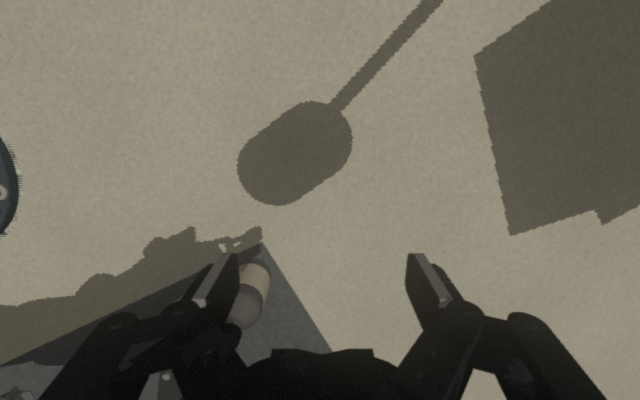

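Candidates that could be taken for the bracket (top view): grey large (302,232), grey small (337,262), turquoise (342,217), purple (458,217) and green (428,271). By the description it is the larger grey one. I'll check it in a close crop.

```bash
python3 - <<'E'
import cv2,pickle,numpy as np
d=pickle.load(open("s0.pkl","rb"))
t=d["top"]["frame"][170:300,160:380]; s=d["scene"]["frame"][120:270,230:450]
def g(a): return np.clip(255*(a/255.)**0.6,0,255).astype(np.uint8)
cv2.imwrite("pics/topc.png",g(cv2.resize(t[:, :],None,fx=3.6,fy=3.6,interpolation=cv2.INTER_CUBIC)))
cv2.imwrite("pics/scenec.png",g(cv2.resize(s,None,fx=3.6,fy=3.6,interpolation=cv2.INTER_CUBIC)))
E
```

```text
(no output)
```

View pics/topc.png

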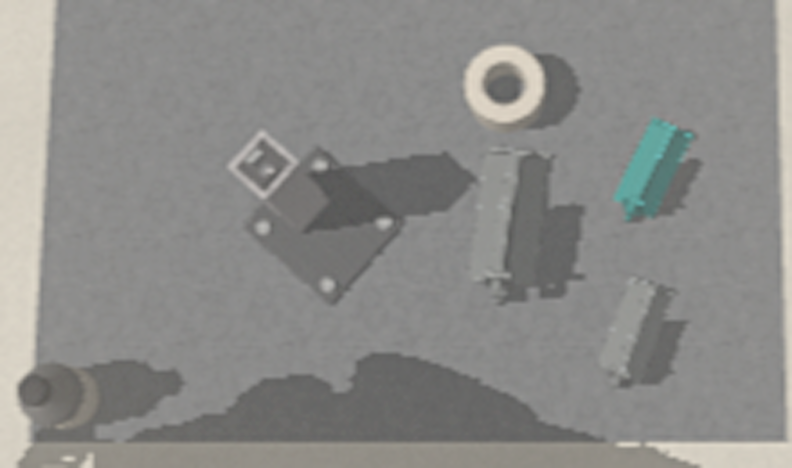

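View pics/scenec.png

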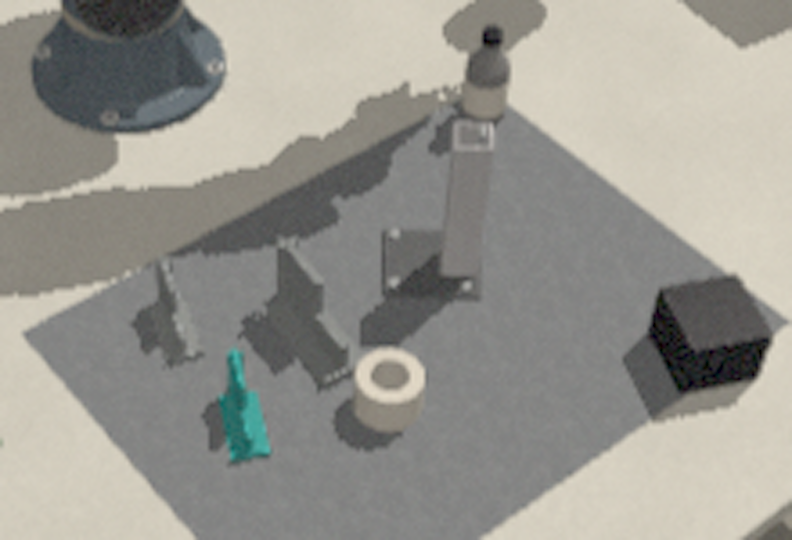

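The crops show the larger grey bracket at (302,232), with its claws pointing toward the robot (down in the top view). The smaller grey look-alike is at (337,262). The post's top is at about (233,216). Now I'll take measurements.

```bash
cat > h.py <<'E'
import numpy as np,cv2,pickle
def ray(s,px):
    K,R,t=[np.array(s[k]) for k in("intrinsics","R","t")]
    c=-R.T@t; v=R.T@np.linalg.inv(K)@np.array([px[0],px[1],1.]); return c,v/np.linalg.norm(v)
def onz(s,px,z):
    c,v=ray(s,px); return c+v*(z-c[2])/v[2]
def proj(s,X):
    K,R,t=[np.array(s[k]) for k in("intrinsics","R","t")]
    x=(R@np.atleast_2d(X).T).T+t; x=(K@x.T).T; return x[:,:2]/x[:,2:]
def tri(l):
    A=np.zeros((3,3));b=np.zeros(3)
    for s,p in l:
        c,v=ray(s,p);P=np.eye(3)-np.outer(v,v);A+=P;b+=P@c
    return np.linalg.solve(A,b)
def br(a,g=0.6): return np.clip(255*(a/255.)**g,0,255).astype(np.uint8)
E
python3 - <<'E'
from h import *
d=pickle.load(open("s0.pkl","rb"));t=d["top"]
c=lambda x,y:(160+(x+.5)/3.6-.5,170+(y+.5)/3.6-.5)
print("cam",-t["R"].T@t["t"])
for n,p,z in [("posttop L",(228,165),.2),("T",(262,131),.2),("R",(297,165),.2),("B",(262,199),.2),
 ("foot T",(320,146),.008),("foot L",(245,222),.008),("foot B",(333,303),.008),("foot R",(404,225),.008),
 ("br top tall near",(493,281),.095),("br far",(503,150),.02),("roll",(504,84),.05),("spray",(36,390),.13),("small near",(615,375),.06),("carton",None,0)]:
    if p: print(n,onz(t,c(*p),z).round(3))
print(onz(t,(208,148),.07).round(3))
E
```

```text
cam [ 0.24920731 -0.14366862  1.61338936]
posttop L [0.514 0.132 0.2  ]
T [0.542 0.106 0.2  ]
R [0.514 0.076 0.2  ]
B [0.486 0.104 0.2  ]
foot T [0.567 0.086 0.008]
foot L [0.497 0.152 0.008]
foot B [0.422 0.07  0.008]
foot R [0.494 0.007 0.008]
br top tall near [ 0.432 -0.078  0.095]
br far [ 0.561 -0.083  0.02 ]
roll [ 0.616 -0.085  0.05 ]
spray [0.337 0.298 0.13 ]
small near [ 0.354 -0.183  0.06 ]
[0.763 0.215 0.07 ]
```

```bash
cat >> h.py <<'E'
from scipy.spatial.transform import Rotation as Ro
def toolR(st): return Ro.from_euler("xyz",st["ee_rot"]).as_matrix()
def totool(st,tgt,yaw_deg=None):
    R=toolR(st); d=R.T@(np.array(tgt)-st["eef_pos"])*1000
    dy=None
    if yaw_deg is not None:
        # turn about tool z (down) by a => world yaw -a
        dy=-((yaw_deg-np.degrees(st["ee_rot"][2])+180)%360-180)
    return d.round(1),dy
E
python3 - <<'E'
from h import *
from station import read_state
st=read_state()
d=pickle.load(open("s0.pkl","rb"));w=d["wrist"];R=toolR(st)
c=-w["R"].T@w["t"]
print("cam in tool",R.T@(c-st["eef_pos"]), (R.T@w["R"].T).round(3))
print(totool(st,[.45,-.08,.30],0))
s=d["scene"];print(-s["R"].T@s["t"])
E
```

```text
cam in tool [ 0.08525229  0.00021603 -0.14300473] [[-0.    -0.945 -0.326]
 [ 1.    -0.    -0.   ]
 [ 0.    -0.326  0.945]]
(array([-437.5, -392.4,  -68.8]), np.float64(153.081864835037))
[ 1.33997407 -0.77252036  1.2762829 ]
```

```bash
cat >> h.py <<'E'
def plan(st,tgt,yaw_deg,n,p=None,y=None):
    """straight line in n rows, world target -> tool rows"""
    p=np.array(st["eef_pos"] if p is None else p); y=np.degrees(st["ee_rot"][2]) if y is None else y
    dy=(yaw_deg-y)
    if dy>180: dy-=360
    if dy<-180: dy+=360
    dp=(np.array(tgt)-p)/n*1000; out=[]
    for k in range(n):
        a=np.radians(y+dy*k/n); c,s=np.cos(a),np.sin(a)
        out.append([round(float(v),1) for v in (c*dp[0]+s*dp[1], s*dp[0]-c*dp[1], -dp[2], -dy/n)])
    return out
E
python3 - <<'E'
from h import *
from station import read_state
st=read_state()
print(plan(st,[.45,-.08,.30],0,18))
E
```

```text
[[-24.3, -21.8, -3.8, 8.5], [-27.3, -18.0, -3.8, 8.5], [-29.6, -13.7, -3.8, 8.5], [-31.3, -9.2, -3.8, 8.5], [-32.3, -4.5, -3.8, 8.5], [-32.6, 0.4, -3.8, 8.5], [-32.2, 5.2, -3.8, 8.5], [-31.1, 9.9, -3.8, 8.5], [-29.3, 14.4, -3.8, 8.5], [-26.9, 18.6, -3.8, 8.5], [-23.8, 22.3, -3.8, 8.5], [-20.2, 25.6, -3.8, 8.5], [-16.2, 28.3, -3.8, 8.5], [-11.9, 30.4, -3.8, 8.5], [-7.2, 31.8, -3.8, 8.5], [-2.5, 32.6, -3.8, 8.5], [2.4, 32.6, -3.8, 8.5], [7.2, 31.8, -3.8, 8.5]]
```

Call:
play_rows(
  deltas=[
    [-24,-22,-10,8.5],
    [-27,-18,-10,8.5],
    [-30,-14,-10,8.5],
    [-31,-9,-10,8.5],
    [-32,-4.5,-8,8.5],
    [-32,0.5,-6,8.5],
    [-32,5,-4,8.5],
    [-31,10,-4,8.5],
  ],
)

```text
clock: 0.95
eef_pos: [0.3297, 0.2187, 0.2925]
ee_rot: [-3.139, 0.005, 1.471]
force: [1.5, 0.6, 0.3]
gripper_width: 0.0853
```

Call:
play_rows(
  deltas=[
    [-29,14,-2,8.5],
    [-27,19,0,8.5],
    [-24,22,0,8.5],
    [-20,26,0,8.5],
    [-16,28,0,8.5],
    [-12,30,0,8.5],
    [-7,32,0,8.5],
    [-2.5,33,0,8.5],
  ],
)

```text
clock: 1.75
eef_pos: [0.4207, -0.0373, 0.2959]
ee_rot: [3.138, 0.003, 0.27]
force: [-0.2, 0.1, 0.5]
gripper_width: 0.0851
```

Call:
play_rows(
  deltas=[
    [0,25,0,8.5],
    [15,25,0,7],
  ],
)

```text
clock: 1.95
eef_pos: [0.445, -0.0875, 0.2959]
ee_rot: [3.137, 0.002, -0.01]
force: [1.1, 1.3, 0.2]
gripper_width: 0.0854
```

```bash
python3 - <<'E'
from h import *
from station import *
d={n:snapshot(n) for n in("wrist","top","scene")}
pickle.dump(d,open("s1.pkl","wb"))
for n in d: cv2.imwrite(f"pics/{n}1.png",br(d[n]["frame"]))
st=read_state(); print(st["eef_pos"],st["ee_rot"],st["qpos"])
E
```

```text
[ 0.44597989 -0.08737211  0.29519763] [ 3.13746384e+00  3.10387205e-03 -5.15490208e-03] [-0.19033473  0.10359748 -0.01899692  1.45049253 -0.00462972  2.95641172]
```

View pics/wrist1.png

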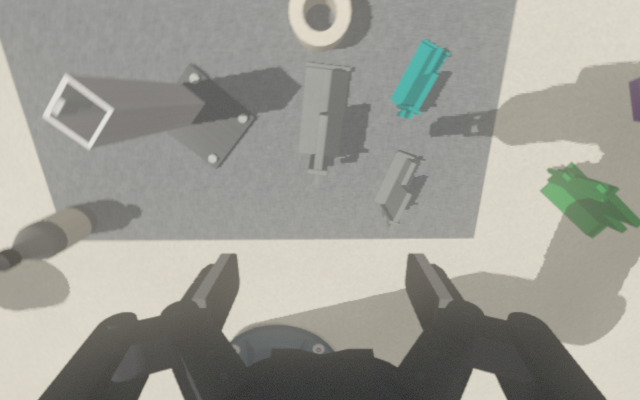

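```bash
python3 - <<'E'
from h import *
d=pickle.load(open("s1.pkl","rb"))
f=d["wrist"]["frame"]
cv2.imwrite("pics/w1post.png",br(cv2.resize(f[60:180,30:260],None,fx=3.4,fy=3.4,interpolation=cv2.INTER_CUBIC),.5))
cv2.imwrite("pics/w1br.png",br(cv2.resize(f[50:200,270:400],None,fx=4,fy=4,interpolation=cv2.INTER_CUBIC)))
E
```

```text
(no output)
```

View pics/w1post.png

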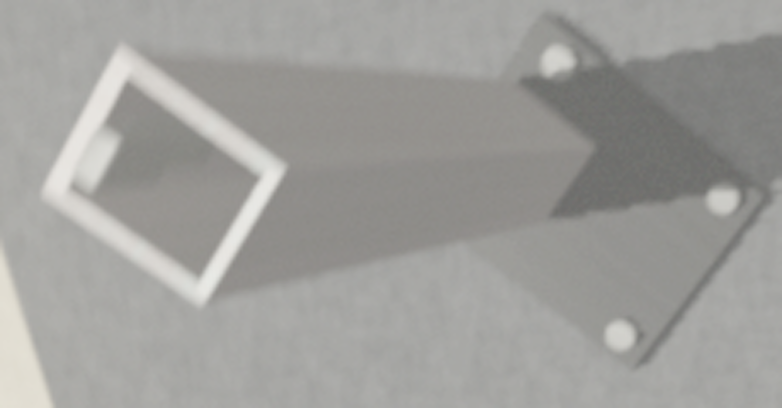

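View pics/w1br.png

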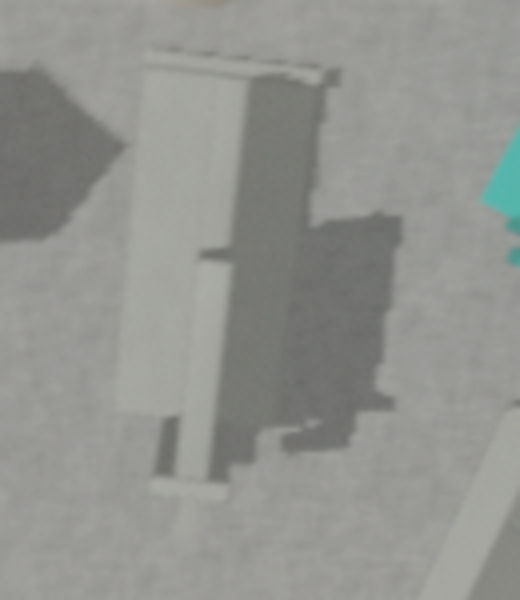

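The bright catch tab sits inside the post's far-left wall, at crop (97,160). The two visible faces have no slots, so the slotted face is the one facing +x+y, away from the robot. Bracket web top in the crop: (217,258) to (193,480), back plate across (150..228,488).

```bash
python3 - <<'E'
from h import *
d=pickle.load(open("s1.pkl","rb"));w=d["wrist"];t=d["top"]
c=lambda x,y:(270+(x+.5)/4-.5,50+(y+.5)/4-.5)
P={n:onz(w,c(*p),.095) for n,p in dict(LF=(200,260),RF=(235,263),LN=(177,480),RN=(212,480),pL=(152,488),pR=(228,492)).items()}
for n in P: print(n,P[n].round(4))
for a,b in(("LF","LN"),("RF","RN"),("pL","pR")):
    v=P[b]-P[a];print(np.degrees(np.arctan2(v[1],v[0])),np.linalg.norm(v))
q=lambda x,y:(30+(x+.5)/3.4-.5,60+(y+.5)/3.4-.5)
Q={n:onz(w,q(*p),.2) for n,p in dict(L=(42,194),T=(123,43),R=(288,167),B=(202,306)).items()}
for n in Q: print(n,Q[n].round(4))
for a,b in(("L","T"),("T","R"),("B","R"),("L","B")):
    v=Q[b]-Q[a];print(a,b,np.degrees(np.arctan2(v[1],v[0])),np.linalg.norm(v))
print(sum(Q.values())/4)
E
```

```text
LF [ 0.506  -0.0857  0.095 ]
RF [ 0.5051 -0.0956  0.095 ]
LN [ 0.4421 -0.078   0.095 ]
RN [ 0.442  -0.0885  0.095 ]
pL [ 0.4397 -0.0704  0.095 ]
pR [ 0.4382 -0.0933  0.095 ]
173.10749159352687 0.06436655187494048
173.57803357571126 0.06349390950505127
-93.74717063402119 0.022971935032343186
L [0.5133 0.132  0.2   ]
T [0.5453 0.1039 0.2   ]
R [0.5187 0.0739 0.2   ]
B [0.487  0.1021 0.2   ]
L T -41.321574583729685 0.04255392991997389
T R -131.55019968934337 0.04005014255835588
B R -41.67825919705104 0.042427707017247414
L B -131.36875985563984 0.03978571282264817
[0.51609661 0.10298537 0.2       ]
```

Call:
play_rows(
  deltas=[
    [9,0,33,1.4],
    [9,0,33,1.4],
    [9,0,33,1.4],
    [9,0,33,1.4],
    [0,0,0,0],
  ],
)

```text
clock: 2.6
eef_pos: [0.4812, -0.0868, 0.1603]
ee_rot: [3.138, 0.001, -0.097]
force: [-0.8, -0.0, 0.5]
gripper_width: 0.0852
```

```bash
python3 - <<'E'
from h import *
from station import *
d={n:snapshot(n) for n in("wrist",)}
pickle.dump(d,open("s2.pkl","wb"))
f=d["wrist"]["frame"]; cv2.imwrite("pics/w2.png",br(f))
cv2.imwrite("pics/w2c.png",br(cv2.resize(f[60:260,230:430],None,fx=3,fy=3,interpolation=cv2.INTER_CUBIC)))
st=read_state(); print(st["eef_pos"],np.degrees(st["ee_rot"]),st["qpos"])
E
```

```text
[ 0.48162956 -0.0868624   0.16245611] [ 1.79778694e+02 -6.37243838e-02 -5.53603222e+00] [-0.17607457  0.21102897 -0.23062394  1.12772817 -0.00376206  3.06213956]
```

View pics/w2.png

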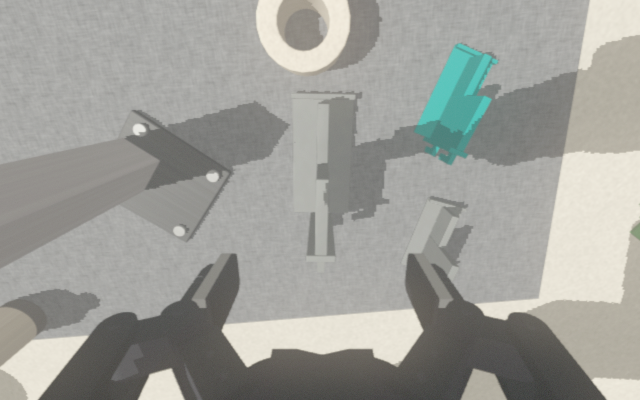

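View pics/w2c.png

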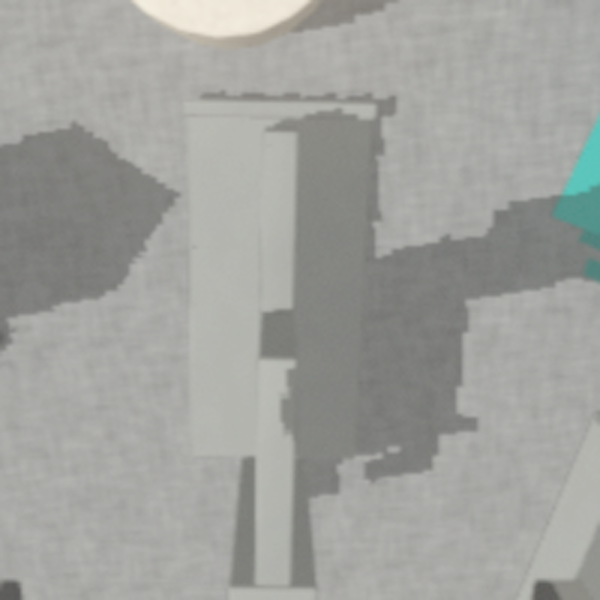

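```bash
python3 - <<'E'
from h import *
from station import *
w=pickle.load(open("s2.pkl","rb"))["wrist"];st=read_state()
c=lambda x,y:(230+(x+.5)/3-.5,60+(y+.5)/3-.5)
R=toolR(st)
for n,p,z in [("LF",(259,360),.095),("RF",(294,360),.095),("LN",(255,586),.095),("RN",(291,586),.095),("pL",(229,588),.095),("pR",(315,588),.095),("ledgeLF",(190,115),.004),("ledgeLN",(190,456),.004)]:
    X=onz(w,c(*p),z);print(n,X.round(4),(R.T@(X-st["eef_pos"])*1000).round(1))
E
```

```text
LF [ 0.5048 -0.0842  0.095 ] [22.8 -5.1 67.5]
RF [ 0.504  -0.0928  0.095 ] [22.8  3.5 67.5]
LN [ 0.4421 -0.0766  0.095 ] [-40.4  -6.7  67.4]
RN [ 0.4412 -0.0862  0.095 ] [-40.4   3.   67.4]
pL [ 0.4422 -0.0695  0.095 ] [-41.  -13.7  67.4]
pR [ 0.4399 -0.0926  0.095 ] [-41.    9.5  67.4]
ledgeLF [ 0.5631 -0.0665  0.004 ] [ 79.  -28.7 158.4]
ledgeLN [ 0.4454 -0.0512  0.004 ] [-39.7 -32.6 158.3]
```

Call:
play_rows(
  deltas=[
    [-1,-1.5,26,1.2],
    [0,0,26,0],
    [0,0,26,0],
    [0,0,20,0],
    [0,0,6,0],
    [0,0,0,0],
  ],
  squeeze=60,
)

```text
clock: 3.25
eef_pos: [0.4851, -0.0842, 0.0677]
ee_rot: [3.137, -0.015, -0.107]
force: [0.5, -0.5, -0.4]
gripper_width: 0.0854
```

```bash
python3 - <<'E'
from h import *
from station import *
d={n:snapshot(n) for n in("wrist",)}
f=d["wrist"]["frame"]; cv2.imwrite("pics/w3.png",br(f))
st=read_state(); print(st["eef_pos"],np.degrees(st["ee_rot"]),st["qpos"],st["force"])
E
```

```text
[ 0.48547481 -0.08432032  0.06816972] [179.74871034  -0.88742386  -6.13644581] [-0.16985001  0.28758593 -0.39424074  0.87323667 -0.003406    3.078851  ] [ 0.54123763 -0.35020113 -0.10824564]
```

View pics/w3.png

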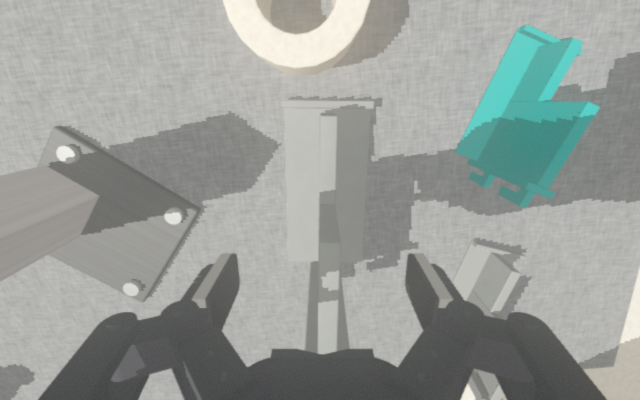

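Call:
play_rows(
  deltas=[
    [-2.5,0.8,5,0.6],
    [-2.5,0.8,5,0],
    [0,0,0,0],
  ],
)

```text
clock: 3.6
eef_pos: [0.482, -0.0857, 0.0608]
ee_rot: [3.137, -0.021, -0.118]
force: [-0.8, -0.8, 0.6]
gripper_width: 0.0853
```

Call:
play_rows(
  deltas=[
    [0,0,-30,0],
    [0,0,-30,0],
    [0,0,0,0],
  ],
)

```text
clock: 3.9
eef_pos: [0.48, -0.0853, 0.1226]
ee_rot: [3.137, -0.019, -0.118]
force: [0.4, 0.6, 0.6]
gripper_width: 0.0857
```

```bash
python3 - <<'E'
from h import *
from station import *
st=read_state(); print(st["eef_pos"],np.degrees(st["ee_rot"]),st["qpos"],st["qd"])
E
```

```text
[ 0.47999943 -0.08531333  0.12262409] [179.74942566  -1.08463461  -6.7506832 ] [-0.17381828  0.22499582 -0.32260119  1.00405381 -0.00330707  3.08560576] [-4.36890520e-03  2.74841824e-02 -4.87713072e-02 -4.34534224e-02
  6.94955529e-05 -2.58948773e-03]
```

Call:
play_rows(
  deltas=[
    [0,0,0,0],
    [0,0,0,0],
    [0,0,0,0],
  ],
)

```text
clock: 4.2
eef_pos: [0.4798, -0.0854, 0.1222]
ee_rot: [3.137, -0.019, -0.118]
force: [-0.4, 0.4, -0.6]
gripper_width: 0.0855
```

Call:
play_rows(
  deltas=[
    [0,0,-30,0],
    [0,0,-30,0],
    [0,0,-30,0],
    [0,0,0,0],
  ],
)

```text
clock: 4.6
eef_pos: [0.4757, -0.0844, 0.2109]
ee_rot: [3.138, -0.01, -0.118]
force: [-0.4, -0.6, 0.4]
gripper_width: 0.0852
```

Call:
play_rows(
  deltas=[
    [0,0,-45,0],
    [0,0,-45,0],
    [0,0,0,0],
  ],
)

```text
clock: 4.9
eef_pos: [0.4726, -0.0836, 0.2992]
ee_rot: [3.138, -0.002, -0.118]
force: [0.6, 1.0, -0.4]
gripper_width: 0.0852
```

Call:
play_rows(
  deltas=[
    [0,0,15,0],
    [0,0,15,0],
    [0,0,15,0],
    [0,0,15,0],
    [0,0,15,0],
    [0,0,15,0],
    [0,0,0,0],
  ],
)

```text
clock: 5.6
eef_pos: [0.4702, -0.0835, 0.1968]
ee_rot: [3.139, 0.009, -0.118]
force: [0.1, -0.5, -0.3]
gripper_width: 0.0855
```

Call:
play_rows(
  deltas=[
    [2,0,18,0],
    [2,0.5,18,0],
    [2,0,18,0],
    [2,0,18,0],
    [0,0,0,0],
  ],
)

```text
clock: 6.1
eef_pos: [0.4766, -0.0849, 0.1207]
ee_rot: [3.139, 0.012, -0.118]
force: [-0.5, 0.1, -0.4]
gripper_width: 0.0853
```

Call:
play_rows(
  deltas=[
    [1.5,0,24,0],
    [1.5,0,24,0],
    [0,0,10,0],
    [0,0,0,0],
  ],
)

```text
clock: 6.5
eef_pos: [0.4802, -0.0856, 0.0636]
ee_rot: [3.139, 0.01, -0.118]
force: [-0.7, 0.2, 0.3]
gripper_width: 0.0854
```

Call:
play_rows(
  deltas=[
    [0.5,-0.3,5,0],
    [0,0,0,0],
  ],
)

```text
clock: 6.7
eef_pos: [0.4816, -0.0855, 0.06]
ee_rot: [3.139, 0.009, -0.118]
force: [-0.6, 0.0, 0.0]
gripper_width: 0.0855
```

Call:
play_rows(
  deltas=[
    [0,0,0,0],
    [0,0,0,0],
    [0,0,0,0],
    [0,0,0,0],
    [0,0,0,0],
  ],
  hand=1,
  squeeze=60,
)

```text
clock: 7.2
eef_pos: [0.4831, -0.0857, 0.0623]
ee_rot: [3.139, 0.005, -0.118]
force: [-0.4, -0.3, 1.5]
gripper_width: 0.012
```

```bash
python3 - <<'E'
from h import *
from station import *
d={n:snapshot(n) for n in("wrist",)}
f=d["wrist"]["frame"]; cv2.imwrite("pics/w4.png",br(f))
st=read_state(); print(st["eef_pos"],np.degrees(st["ee_rot"]),st["qpos"],st["force"],st["wrist_torque"])
E
```

```text
[ 0.48308176 -0.08575289  0.06231585] [179.82119153   0.2740898   -6.75040479] [-0.17356702  0.30425816 -0.38694027  0.88420034 -0.00338251  3.08584274] [ 0.39060265  0.17719103 -3.61536022] [ 0.14977899 -0.01958105  0.01477598]
```

View pics/w4.png

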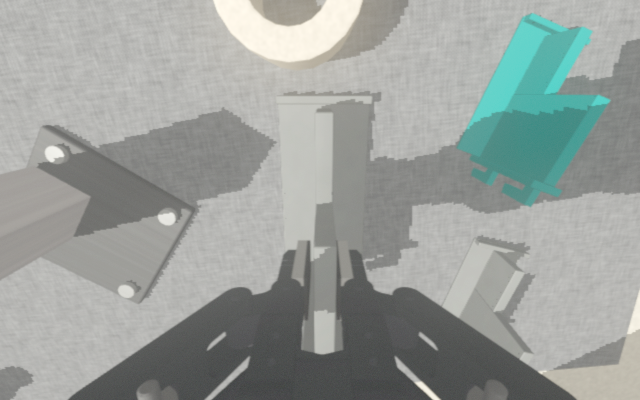

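Call:
play_rows(
  deltas=[
    [0,0,0,0],
    [0,0,-10,0],
    [0,0,-25,0],
    [0,0,-30,0],
    [0,0,-30,0],
    [0,0,-30,0],
    [0,0,-15,0],
    [0,0,0,0],
  ],
)

```text
clock: 8.05
eef_pos: [0.4812, -0.0848, 0.2091]
ee_rot: [3.139, 0.01, -0.118]
force: [-0.1, 0.2, -3.0]
gripper_width: 0.0091
```

```bash
python3 - <<'E'
from h import *
from station import *
d={n:snapshot(n) for n in("wrist","scene")}
for n in d: cv2.imwrite(f"pics/{n}5.png",br(d[n]["frame"]))
st=read_state(); print(st["eef_pos"],np.degrees(st["ee_rot"]),st["qpos"],st["force"],st["wrist_torque"])
p=st["eef_pos"];y=np.degrees(st["ee_rot"][2])
z=.2
print(plan(st,[.62,-.05,z],15,5)); print(plan(st,[.665,.10,z],33,5,[.62,-.05,z],15));print(plan(st,[.61,.21,z],48.6,4,[.665,.10,z],33))
E
```

```text
[ 0.48030714 -0.08464993  0.20690648] [179.86632098   0.75971447  -6.74810118] [-1.72527849e-01  1.94271194e-01 -1.34503827e-01  1.25513329e+00
 -3.05523501e-03  3.08684595e+00] [ 1.11600162 -0.05033212 -3.39648227] [ 0.01291497  0.03222019 -0.03765611]
[[26.9, -10.2, 1.4, -4.3], [27.6, -8.1, 1.4, -4.3], [28.2, -6.0, 1.4, -4.3], [28.5, -3.8, 1.4, -4.3], [28.7, -1.6, 1.4, -4.3]]
[[16.5, -26.6, -0.0, -3.6], [18.1, -25.6, -0.0, -3.6], [19.7, -24.4, -0.0, -3.6], [21.2, -23.1, -0.0, -3.6], [22.6, -21.7, -0.0, -3.6]]
[[3.4, -30.6, -0.0, -3.9], [5.5, -30.2, -0.0, -3.9], [7.6, -29.8, -0.0, -3.9], [9.6, -29.2, -0.0, -3.9]]
```

View pics/wrist5.png

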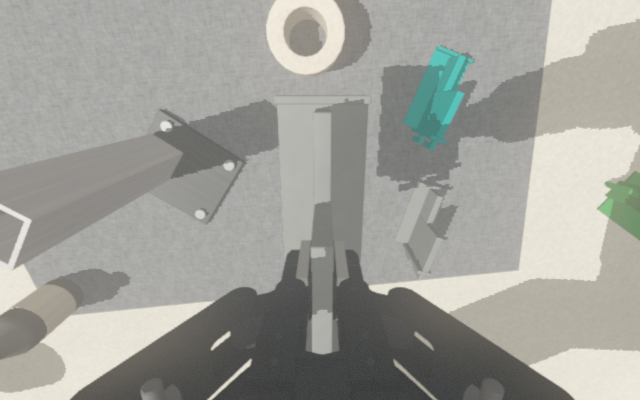

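The bracket is held and lifted, its web centred between the pads at (321,270). Now I'll swing it around the post.

Call:
play_rows(
  deltas=[
    [27,-10,1,-4.3],
    [28,-8,1,-4.3],
    [28,-6,1,-4.3],
    [28,-4,1,-4.3],
    [29,-2,1,-4.3],
    [16,-27,0,-3.6],
    [18,-26,0,-3.6],
    [20,-24,0,-3.6],
  ],
)

```text
clock: 8.95
eef_pos: [0.6444, 0.0417, 0.1843]
ee_rot: [-3.127, 0.031, 0.461]
force: [0.0, -0.4, -3.4]
gripper_width: 0.0088
```

Call:
play_rows(
  deltas=[
    [21,-23,0,-3.6],
    [20,-22,0,-3.6],
    [4,-30,0,-3.9],
    [5,-30,0,-3.9],
    [0,0,0,0],
  ],
)

```text
clock: 9.45
eef_pos: [0.628, 0.1621, 0.1726]
ee_rot: [-3.11, 0.04, 0.739]
force: [0.2, -1.3, -3.1]
gripper_width: 0.0087
```

```bash
python3 - <<'E'
from h import *
from station import *
d={n:snapshot(n) for n in("wrist",)}
pickle.dump(d,open("s6.pkl","wb"))
for n in d: cv2.imwrite(f"pics/{n}6.png",br(d[n]["frame"]))
st=read_state(); print(st["eef_pos"],np.degrees(st["ee_rot"]),st["qpos"],st["force"])
print(plan(st,[.595,.1935,.2],48.6,4))
E
```

```text
[0.62850784 0.16072528 0.17225071] [-178.21628368    2.31242697   42.20353991] [0.24635301 0.51418022 0.25799549 1.36486916 0.00847241 2.65177035] [ 0.56389602 -0.09812692 -3.37533567]
[[-0.7, -11.7, -6.9, -1.6], [-0.4, -11.7, -6.9, -1.6], [-0.0, -11.7, -6.9, -1.6], [0.3, -11.7, -6.9, -1.6]]
```

View pics/wrist6.png

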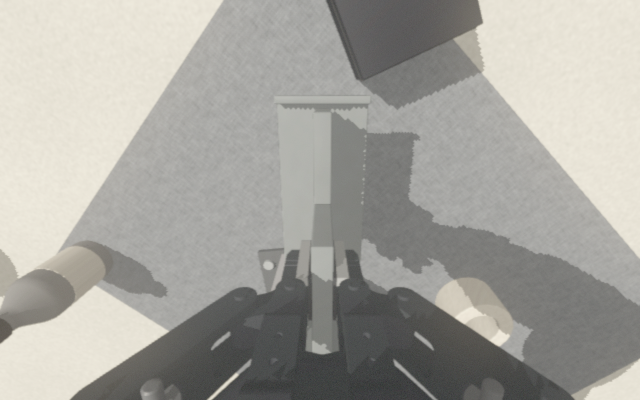

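Call:
play_rows(
  deltas=[
    [0,-12,-7,-1.6],
    [0,-12,-7,-1.6],
    [0,-12,-7,-1.6],
    [0,-12,-7,-1.6],
    [0,0,0,0],
  ],
)

```text
clock: 10.0
eef_pos: [0.5935, 0.1954, 0.2024]
ee_rot: [-3.104, 0.039, 0.854]
force: [-0.6, -0.6, -2.8]
gripper_width: 0.0091
```

```bash
cat >> h.py <<'E'
def rep():
    from station import read_state
    st=read_state();R=toolR(st);q=st["qpos"]
    a,b=R.T@np.array([0,0,-1.])@np.array([1,0,0]),R.T@np.array([0,0,-1.])@np.array([0,1,0])
    print("clk",st["clock"],"pos",st["eef_pos"].round(4),"yaw",np.degrees(st["ee_rot"][2]).round(2),"down in tool xy (deg)",np.degrees([a,b]).round(2),"armtilt",round(float(np.degrees(q[1]-q[2]+q[3]-np.pi/2)),2),"q5",q[4].round(3),"F",st["force"].round(1),"T",st["wrist_torque"].round(2),"w",round(st["gripper_width"],4))
    return st
E
python3 -c "
from h import *
rep()"
```

```text
clk 10.0 pos [0.5935 0.1954 0.2024] yaw 48.93 down in tool xy (deg) [2.24 2.14] armtilt 3.03 q5 0.012 F [-0.6 -0.6 -2.8] T [-0.05 -0.08  0.  ] w 0.0091
```

Call:
play_rows(
  deltas=[
    [0,0,40,0],
    [0,0,40,0],
    [0,0,0,0],
  ],
)

```text
clock: 10.3
eef_pos: [0.5906, 0.1956, 0.1237]
ee_rot: [-3.108, 0.033, 0.854]
force: [-0.7, -0.1, -2.7]
gripper_width: 0.0094
```

```bash
python3 -c "
from h import *
rep()"
```

```text
clk 10.3 pos [0.5906 0.1956 0.1237] yaw 48.94 down in tool xy (deg) [1.92 1.9 ] armtilt 2.62 q5 0.011 F [-0.7 -0.1 -2.7] T [-0.06  0.08  0.04] w 0.0094
```

Call:
play_rows(
  deltas=[
    [0,0,-12,0],
    [0,0,-12,0],
    [0,0,-12,0],
    [0,0,-12,0],
    [0,0,-12,0],
    [0,0,-12,0],
    [0,0,0,0],
  ],
)

```text
clock: 11.0
eef_pos: [0.5993, 0.1959, 0.2182]
ee_rot: [-3.118, 0.019, 0.852]
force: [-0.0, -0.2, -2.5]
gripper_width: 0.0092
```

```bash
python3 -c "
from h import *
rep()"
```

```text
clk 11.0 pos [0.5993 0.1959 0.2182] yaw 48.81 down in tool xy (deg) [1.08 1.36] armtilt 1.63 q5 0.011 F [-0.  -0.2 -2.5] T [ 0.02 -0.13 -0.02] w 0.0092
```

Call:
play_rows(
  deltas=[
    [0,0,45,0],
    [0,0,45,0],
    [0,0,0,0],
  ],
)

```text
clock: 11.3
eef_pos: [0.6005, 0.1967, 0.1339]
ee_rot: [-3.124, 0.009, 0.851]
force: [-0.2, -0.0, -3.2]
gripper_width: 0.0092
```

Call:
play_rows(
  deltas=[
    [0,0,-10,0],
    [0,0,-10,0],
    [0,0,-10,0],
    [0,0,-10,0],
    [0,0,-10,0],
    [0,0,-10,0],
    [0,0,-5,0],
    [0,0,0,0],
  ],
)

```text
clock: 12.1
eef_pos: [0.6057, 0.1973, 0.2172]
ee_rot: [-3.132, -0.004, 0.851]
force: [0.2, 0.4, -2.3]
gripper_width: 0.009
```

```bash
python3 -c "
from h import *
rep()"
```

```text
clk 12.1 pos [0.6057 0.1973 0.2172] yaw 48.74 down in tool xy (deg) [-0.22  0.56] armtilt 0.1 q5 0.01 F [ 0.2  0.4 -2.3] T [ 0.   -0.01 -0.04] w 0.009
```

```bash
python3 - <<'E'
from h import *
from station import *
d={n:snapshot(n) for n in("wrist","top","scene")}
pickle.dump(d,open("s7.pkl","wb"))
f=d["top"]["frame"];cv2.imwrite("pics/t7.png",br(cv2.resize(f[140:260,170:290],None,fx=5,fy=5,interpolation=cv2.INTER_CUBIC)))
f=d["scene"]["frame"];cv2.imwrite("pics/sc7.png",br(cv2.resize(f[90:240,300:460],None,fx=4,fy=4,interpolation=cv2.INTER_CUBIC)))
cv2.imwrite("pics/w7.png",br(d["wrist"]["frame"]))
rep()
E
```

```text
clk 12.25 pos [0.6051 0.1972 0.2155] yaw 48.74 down in tool xy (deg) [-0.11  0.63] armtilt 0.23 q5 0.01 F [-0.5  0.6 -2.8] T [-0.04  0.04  0.02] w 0.0092
```

View pics/t7.png

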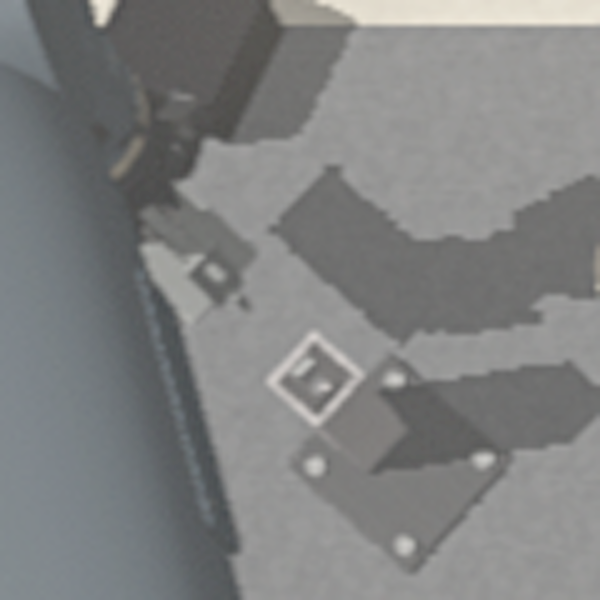

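View pics/sc7.png

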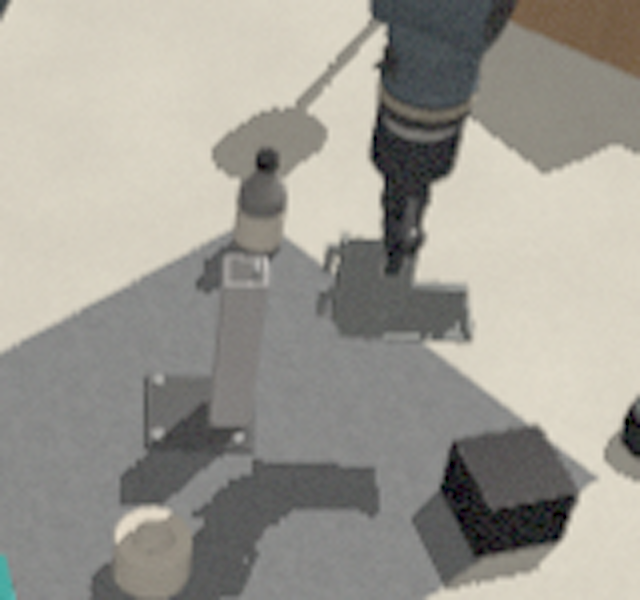

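View pics/w7.png

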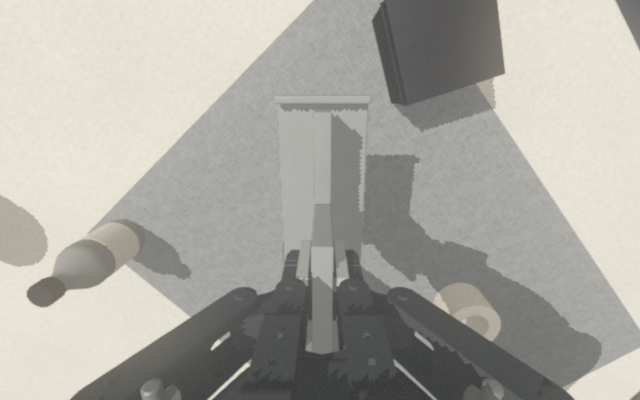

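```bash
cat >> h.py <<'E'
def b2w(st,P,tx=-48.0,tz=62.0):
    """bracket-frame mm -> world; tool at bracket (tx,0,tz); tool x=-bx, tool y=-... """
    R=toolR(st);P=np.atleast_2d(P).astype(float)
    loc=np.stack([-(P[:,0]-tx),P[:,1],-(P[:,2]-tz)],1)/1000
    return st["eef_pos"]+loc@R.T
BP=[[14,0,88],[0,-12,95],[0,12,95],[-6,-5,95],[-6,5,95],[-6,30,4],[-6,-30,4],[0,-12,0],[0,12,0],[-130,30,14],[-130,-30,14]]
E
python3 - <<'E'
from h import *
from station import *
d=pickle.load(open("s7.pkl","rb"));st=read_state()
f=d["top"]["frame"]
k=12;x0,y0,w,h=195,185,50,45
im=br(cv2.resize(f[y0:y0+h,x0:x0+w],None,fx=k,fy=k,interpolation=cv2.INTER_CUBIC),.5)
for p in proj(d["top"],b2w(st,BP)):
    u=((p-[x0,y0]+.5)*k).astype(int);cv2.circle(im,tuple(map(int,u)),3,(0,0,255),1)
cv2.imwrite("pics/t7z.png",im)
w=d["wrist"];f=w["frame"]
im=br(cv2.resize(f[80:360,230:410],None,fx=3,fy=2,interpolation=cv2.INTER_CUBIC))
for p in proj(w,b2w(st,BP+[[-70,-5,95],[-70,5,95],[-70,-5,45],[-70,5,45],[-125,-5,45],[-125,5,45]])):
    u=((p-[230,80]+.5)*[3,2]).astype(int);cv2.circle(im,tuple(map(int,u)),3,(0,0,255),1)
cv2.imwrite("pics/w7z.png",im)
E
```

```text
(no output)
```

View pics/t7z.png

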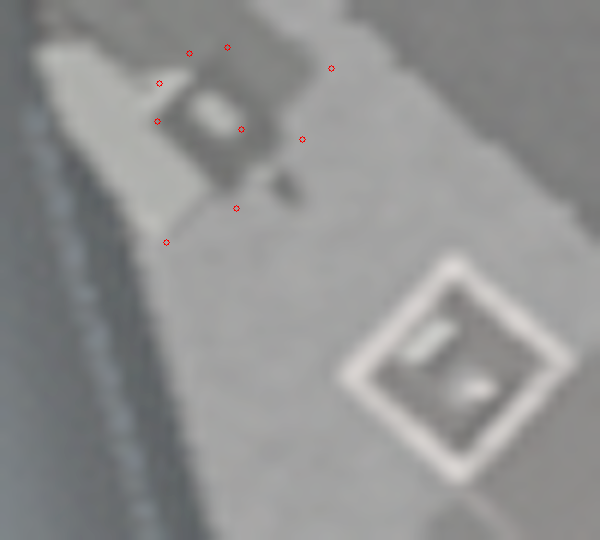

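View pics/w7z.png

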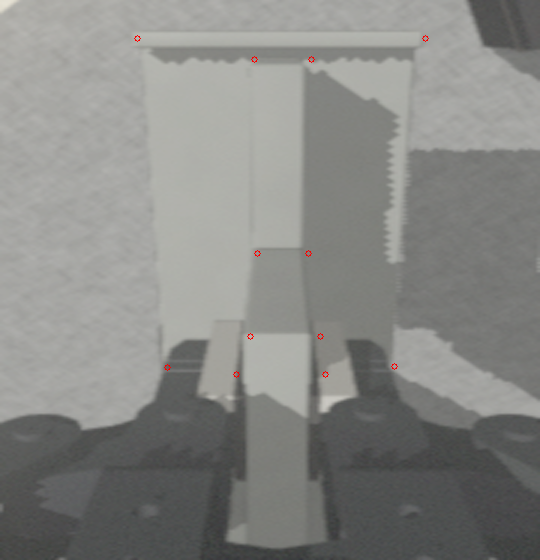

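```bash
python3 - <<'E'
from h import *
from station import *
d=pickle.load(open("s7.pkl","rb"));st=read_state()
k=12
for b,p in zip(BP,proj(d["top"],b2w(st,BP))): print(b,((p-[195,185]+.5)*k).round(0))
for P in ([st["eef_pos"]]): print(((proj(d["top"],P)[0]-[195,185]+.5)*k).round())
w=d["wrist"]
print(proj(w,b2w(st,[[-125,0,45],[-130,30,14],[-130,-30,14],[-70,0,95]])))
E
```

```text
[14, 0, 88] [241. 129.]
[0, -12, 95] [158. 122.]
[0, 12, 95] [228.  48.]
[-6, -5, 95] [160.  84.]
[-6, 5, 95] [189.  53.]
[-6, 30, 4] [331.  69.]
[-6, -30, 4] [167. 243.]
[0, -12, 0] [237. 209.]
[0, 12, 0] [302. 139.]
[-130, 30, 14] [ -30. -254.]
[-130, -30, 14] [-196.  -83.]
[ 78. -10.]
[[323.87836421 109.07252514]
 [371.4611519   98.53567451]
 [275.42227921  98.57366226]
 [324.66474513 247.65550756]]
```

```bash
python3 - <<'E'
from h import *
from station import *
d=pickle.load(open("s7.pkl","rb"));st=read_state();t=d["top"]
g=cv2.cvtColor(t["frame"],cv2.COLOR_BGR2GRAY)
print(g[188:204,206:222])
print(g[203:228,220:246])
E
```

```text
[[ 70  67  67  66  69  71  72  65  68  69  68  68  73  80  93 104]
 [ 66  67  68  69  68  71  67  62  66  69  70  67  66  70  81  96]
 [ 67  72  77  81  78  65  57  57  64  69  69  70  70  67  70  90]
 [ 91 102 122 130 107  63  55  57  60  65  69  70  69  69  74  93]
 [106 110 134 110  69  66  72  62  56  59  65  68  68  73  89 103]
 [126 132 113  68  63  98 119  96  64  57  58  64  74  88 102 105]
 [122 109  71  52  62  97 125 120  97  67  56  64  85 105 106 103]
 [117  99  65  54  55  67  98 122 103  68  54  57  85 109 106 103]
 [121 118  97  66  53  53  64  76  72  56  54  57  78 102 106 105]
 [120 122 118  97  65  53  53  56  57  58  58  65  88 106 106 104]
 [121 121 121 120 101  67  54  54  56  65  76  84  96 104 103 103]
 [123 122 122 122 120  98  63  53  56  80 107 100  73  88 103 107]
 [124 123 121 121 123 116  86  61  65  92 104  82  55  71  97 108]
 [123 121 122 122 121 106  89  84  88 105 111  99  72  68  91 106]
 [124 126 124 122 108  95 104 102 101 102 106 108  99  91  99 108]
 [115 137 128 110  96 105 107 105 105 105 107 107 104 106 110 110]]
[[110 110 109 105 104 102 1
[... 1998 characters left out ...]
40 162 117
   77  74  75  78  78  79  78  79]
 [103 102 101 104 104 107 110 107 107 129 163 157 110  83 116 142 117  79
   75  75  76  78  78  78  79  78]
 [103  99 101 104 107 110 109 105 103 106 121 158 172 155 149 115  82  72
   77  78  77  78  79  78  78  79]
 [102 102 102 101 104 107 108 107 106 104  99 118 159 166 119  80  75  77
   79  77  77  78  78  79  77  79]
 [104 105 103 105 106 108 110 108 108 106  99  99 109 110  88  75  76  77
   77  78  78  78  79  78  78  79]
 [104 104 103 106 107 106 109 109 108 105 103 101  96  95  99  88  78  77
   80  78  78  79  78  78  79  79]
 [103 101 102 103 105 107 107 107 105 102 100  93  83  79  92 100  87  80
   77  78  78  78  78  80  80  79]]
```

```bash
python3 - <<'E'
from h import *
from station import *
d=pickle.load(open("s7.pkl","rb"));st=read_state();t=d["top"]
g=cv2.cvtColor(t["frame"],cv2.COLOR_BGR2GRAY).astype(float)
a=np.clip(g[192:198,210:217]-58,0,None);yy,xx=np.mgrid[192:198,210:217];a[a<6]=0
cl=np.array([(a*xx).sum(),(a*yy).sum()])/a.sum()
G=cv2.resize(g[200:235,215:250].astype(np.float32),None,fx=8,fy=8,interpolation=cv2.INTER_CUBIC)
m=(G>128).astype(np.uint8);cs,_=cv2.findContours(m,cv2.RETR_EXTERNAL,cv2.CHAIN_APPROX_NONE)
c=max(cs,key=cv2.contourArea);r=cv2.minAreaRect(c);pc=np.array(r[0])/8+[215,200]-.44
print("claw px",cl,"post px",pc,r)
a=np.clip(g[211:216,228:234]-100,0,None);yy,xx=np.mgrid[211:216,228:234]
m=(xx-yy)  # restrict tab
print("tab rows\n",g[210:216,227:234])
tabpx=np.array([230.4,212.7])
z=st["eef_pos"][2]-.062+.088
C=onz(t,cl,z);P=onz(t,pc,.2);T=onz(t,tabpx,.215)
R=toolR(st);
f=lambda X:(R.T@(X-st["eef_pos"])*1000).round(2)
print("tool frame: claw",f(C),"post",f(P),"tab",f(T), "world",C.round(4),P.round(4))
print("pred claw",(R.T@(b2w(st,[7,0,88])[0]-st["eef_pos"])*1000).round(2))
box=cv2.boxPoints(r)/8+[215,200]-.44
B=np.array([onz(t,p,.2) for p in box]);
for i in range(4):
    v=B[(i+1)%4]-B[i];print(np.degrees(np.arctan2(v[1],v[0])).round(2),np.linalg.norm(v).round(4))
E
```

```text
claw px [212.55863192 194.06514658] post px [232.50169235 215.10233074] ((143.53353881835938, 124.3386459350586), (114.29019927978516, 120.16862487792969), 42.709388732910156)
tab rows
 [[105. 139. 172. 152.  99.  69.  70.]
 [133. 164. 155. 116. 107.  87.  72.]
 [165. 156. 118. 136. 157. 130.  76.]
 [163. 130. 138. 158. 136.  79.  67.]
 [119. 124. 155. 134.  77.  63.  74.]
 [ 77.  89.  96.  74.  62.  74.  89.]]
tool frame: claw [-55.14  -1.29 -26.09] post [-129.32   -6.78   15.37] tab [-123.73   -6.18    0.37] world [0.568  0.1564 0.2415] [0.5146 0.1046 0.2   ]
pred claw [-55.   0. -26.]
-41.04 0.0435
-132.41 0.0428
138.7 0.0434
47.83 0.0426
```

```bash
python3 - <<'E'
import cv2
for n in("w4","wrist5","wrist6","w7"):
    g=cv2.cvtColor(cv2.imread(f"pics/{n}.png"),cv2.COLOR_BGR2GRAY)
    print(n,"lip",g[90:108,300].tolist(),"web",g[100:118,320].tolist(),"tall",g[196:210,322].tolist(),g[240:254,322].tolist())
    print(g[150,270:375].tolist() if n in("w7","w4") else "")
E
```

```text
w4 lip [189, 185, 182, 170, 154, 161, 185, 196, 196, 197, 196, 197, 194, 184, 187, 196, 197, 197] web [196, 196, 193, 186, 186, 196, 194, 191, 167, 144, 141, 147, 169, 188, 197, 197, 196, 198] tall [191, 192, 191, 192, 191, 191, 188, 170, 141, 136, 138, 136, 136, 139] [135, 134, 135, 134, 136, 138, 153, 176, 189, 196, 196, 196, 193, 181]
[177, 177, 177, 177, 178, 179, 181, 183, 186, 188, 193, 196, 196, 196, 196, 196, 195, 196, 196, 196, 196, 196, 196, 195, 196, 195, 194, 195, 195, 196, 195, 196, 195, 194, 195, 195, 194, 195, 195, 194, 195, 195, 194, 193, 195, 194, 196, 197, 197, 196, 196, 194, 194, 194, 193, 193, 193, 193, 192, 191, 191, 188, 173, 152, 147, 146, 146, 146, 145, 146, 145, 145, 146, 145, 144, 145, 145, 145, 144, 144, 145, 145, 146, 146, 146, 145, 145, 147, 145, 145, 145, 145, 146, 145, 146, 145, 141, 137, 132, 139, 166, 177, 178, 177, 177]
wrist5 lip [171, 174, 176, 174, 170, 158, 169, 181, 180, 180, 180, 182, 180, 170, 173, 181, 182, 182] web [181, 181, 179, 170, 172, 180, 182, 175, 139, 127, 127, 133, 153, 173, 182, 182, 181, 182] tall [177, 176, 176, 177, 177, 169, 1
[... 621 characters left out ...]
5, 173, 175, 175, 176, 176] tall [172, 172, 172, 172, 171, 172, 170, 163, 139, 144, 143, 144, 144, 145] [144, 143, 143, 142, 143, 145, 154, 172, 177, 177, 176, 176, 176, 176]
[166, 166, 163, 158, 161, 165, 163, 163, 165, 174, 176, 176, 176, 176, 176, 176, 176, 175, 177, 176, 176, 176, 176, 176, 176, 175, 176, 175, 175, 176, 176, 176, 176, 175, 175, 175, 176, 175, 175, 175, 176, 174, 175, 171, 173, 176, 175, 175, 174, 174, 174, 175, 175, 174, 174, 173, 173, 173, 173, 172, 161, 139, 129, 131, 130, 130, 131, 130, 130, 131, 129, 130, 129, 131, 130, 128, 131, 129, 130, 130, 129, 129, 130, 131, 129, 129, 129, 130, 132, 141, 160, 170, 173, 172, 172, 162, 160, 164, 164, 164, 166, 165, 163, 161, 162]
```

Call:
play_rows(
  deltas=[
    [0,-2.5,22,0.2],
    [0,-2.5,22,0],
    [0,0,0,0],
  ],
)

```text
clock: 12.55
eef_pos: [0.6003, 0.2007, 0.1689]
ee_rot: [-3.129, -0.0, 0.847]
force: [0.8, -0.5, -3.1]
gripper_width: 0.0093
```

```bash
python3 -c "
from h import *
rep()"
```

```text
clk 12.55 pos [0.6003 0.2007 0.1689] yaw 48.53 down in tool xy (deg) [-0.    0.69] armtilt 0.35 q5 0.01 F [ 0.8 -0.5 -3.1] T [-0.06  0.09  0.07] w 0.0093
```

Call:
play_rows(
  deltas=[
    [-12,0.7,3,0],
    [-12,0.6,3,0],
    [-12,0,2,0],
    [0,0,0,0],
  ],
)

```text
clock: 12.95
eef_pos: [0.5763, 0.1721, 0.1608]
ee_rot: [-3.128, 0.003, 0.848]
force: [0.8, -0.6, -2.6]
gripper_width: 0.0091
```

```bash
cat >> h.py <<'E'
PST=np.array([.5159,.1034]);PY=np.radians(48.5)
def relpost(st):
    v=st["eef_pos"][:2]-PST;n=np.array([np.cos(PY),np.sin(PY)]);t=np.array([np.sin(PY),-np.cos(PY)])
    print("gap to mate mm",round((v@n)*1000-20-48,1),"lat",round(v@t*1000,1),"originz",round(st["eef_pos"][2]*1000-61.5,1))
E
python3 - <<'E'
from h import *
from station import *
st=rep();relpost(st)
d={n:snapshot(n) for n in("top","scene")}
pickle.dump(d,open("s8.pkl","wb"))
f=d["top"]["frame"];cv2.imwrite("pics/t8.png",br(cv2.resize(f[180:235,195:250],None,fx=10,fy=10,interpolation=cv2.INTER_CUBIC),.5))
f=d["scene"]["frame"];cv2.imwrite("pics/sc8.png",br(cv2.resize(f[120:220,330:430],None,fx=6,fy=6,interpolation=cv2.INTER_CUBIC),.5))
E
```

```text
clk 12.95 pos [0.5763 0.1721 0.1608] yaw 48.58 down in tool xy (deg) [0.16 0.78] armtilt 0.55 q5 0.01 F [ 0.8 -0.6 -2.6] T [-0.    0.    0.03] w 0.0091
gap to mate mm 23.4 lat -0.3 originz 99.3
```

View pics/t8.png

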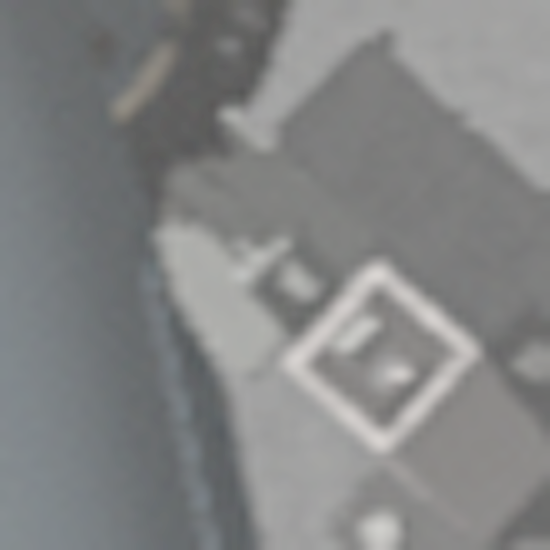

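View pics/sc8.png

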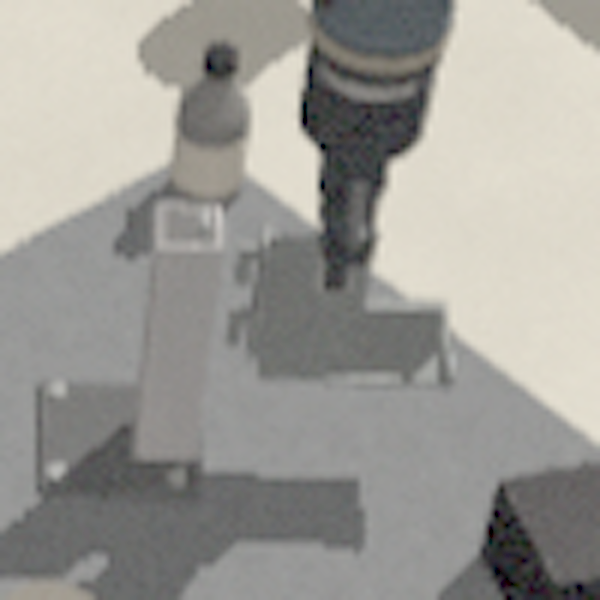

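```bash
python3 - <<'E'
from h import *
from station import *
d=pickle.load(open("s8.pkl","rb"));st=read_state();t=d["top"]
g=cv2.cvtColor(t["frame"],cv2.COLOR_BGR2GRAY).astype(float)
print(g[203:215,218:232].astype(int))
a=np.clip(g[206:212,222:228]-68,0,None);yy,xx=np.mgrid[206:212,222:228]
cl=np.array([(a*xx).sum(),(a*yy).sum()])/a.sum();print(cl)
G=cv2.resize(g[200:235,215:250].astype(np.float32),None,fx=8,fy=8,interpolation=cv2.INTER_CUBIC)
m=(G>128).astype(np.uint8);cs,_=cv2.findContours(m,cv2.RETR_EXTERNAL,cv2.CHAIN_APPROX_NONE)
c=max(cs,key=cv2.contourArea);r=cv2.minAreaRect(c);pc=np.array(r[0])/8+[215,200]-.44;print(pc,r)
R=toolR(st);f=lambda X:(R.T@(X-st["eef_pos"])*1000).round(2)
print(f(onz(t,cl,st["eef_pos"][2]+.026)),f(onz(t,pc,.2)),f(onz(t,(230.4,212.7),.215)))
E
```

```text
[[ 68  72  63  62  71  77  65  60  67  67  67  68  67  68]
 [ 87 100  78  80 104 107  63  55  61  68  66  68  66  67]
 [ 86 102 127 124 103  75  59  52  57  62  67  67  65  62]
 [114 118 124 105  73  81  88  62  52  56  61  65  67  88]
 [134 140 106  69  60  94 117  93  63  54  55  68  97 149]
 [118 109  77  52  61  93 120 116  91  62  51  86 139 157]
 [116 104  74  54  50  59  85 103  83  51  68 120 151 126]
 [116 117 105  74  53  51  55  56  50  60 118 164 149  96]
 [116 118 118 104  71  53  51  49  63 102 152 151 115 104]
 [118 118 118 119 100  63  48  59 106 153 152 116 132 153]
 [118 117 119 120 111  84  66 101 152 159 127 133 154 130]
 [118 118 119 116 103  93 115 151 157 117 121 151 130  75]]
[224.52820513 208.00512821]
[232.4771257  215.25983101] ((143.33700561523438, 125.59864807128906), (112.58849334716797, 116.72354125976562), 42.87890625)
[-57.45  -1.99 -25.93] [-93.34  -2.79 -38.78] [-87.52  -1.85 -53.79]
```

Call:
play_rows(
  deltas=[
    [-4,0,0,0],
    [-4,0,0,0],
    [0,0,0,0],
  ],
)

```text
clock: 13.35
eef_pos: [0.5732, 0.1677, 0.1618]
ee_rot: [-3.129, -0.0, 0.849]
force: [-1.1, 0.3, -2.7]
gripper_width: 0.0092
```

```bash
python3 -c "
from h import *
relpost(rep())"
```

```text
clk 13.35 pos [0.5732 0.1677 0.1618] yaw 48.64 down in tool xy (deg) [-0.03  0.7 ] armtilt 0.36 q5 0.01 F [-1.1  0.3 -2.7] T [-0.06  0.02 -0.  ] w 0.0092
gap to mate mm 18.2 lat 0.3 originz 100.3
```

Call:
play_rows(
  deltas=[
    [-4,-0.3,0.5,0],
    [-4,0,0,0],
    [0,0,0,0],
  ],
)

```text
clock: 13.65
eef_pos: [0.5679, 0.1621, 0.1615]
ee_rot: [-3.13, -0.002, 0.849]
force: [0.6, 2.2, -3.3]
gripper_width: 0.009
```

Call:
play_rows(
  deltas=[
    [-3,0,0,0],
    [-3,0,0,0],
    [0,0,0,0],
  ],
)

```text
clock: 13.95
eef_pos: [0.5643, 0.158, 0.1616]
ee_rot: [-3.13, -0.004, 0.85]
force: [0.9, 2.2, -4.8]
gripper_width: 0.0093
```

```bash
python3 -c "
from h import *
relpost(rep())"
```

```text
clk 13.95 pos [0.5643 0.158  0.1616] yaw 48.68 down in tool xy (deg) [-0.23  0.68] armtilt 0.18 q5 0.012 F [ 0.9  2.2 -4.8] T [ 0.55 -0.44  0.02] w 0.0093
gap to mate mm 5.0 lat 0.1 originz 100.1
```

Call:
play_rows(
  deltas=[
    [-3,0,0,0],
    [-2,0,0,0],
    [0,0,0,0],
  ],
)

```text
clock: 14.25
eef_pos: [0.5612, 0.1544, 0.1617]
ee_rot: [-3.13, -0.005, 0.85]
force: [2.9, 3.6, -4.2]
gripper_width: 0.0091
```

```bash
python3 - <<'E'
from h import *
from station import *
relpost(rep())
d={n:snapshot(n) for n in("top","scene")}
f=d["top"]["frame"];cv2.imwrite("pics/t9.png",br(cv2.resize(f[180:235,195:250],None,fx=10,fy=10,interpolation=cv2.INTER_CUBIC),.5))
f=d["scene"]["frame"];cv2.imwrite("pics/sc9.png",br(cv2.resize(f[120:220,330:430],None,fx=6,fy=6,interpolation=cv2.INTER_CUBIC),.5))
E
```

```text
clk 14.25 pos [0.5612 0.1544 0.1617] yaw 48.7 down in tool xy (deg) [-0.3   0.68] armtilt 0.13 q5 0.013 F [ 2.9  3.6 -4.2] T [ 0.64 -0.46 -0.05] w 0.0091
gap to mate mm 0.2 lat 0.1 originz 100.2
```

View pics/t9.png

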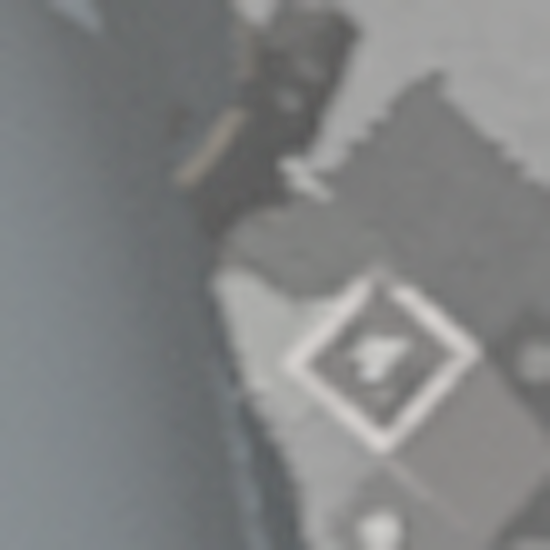

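View pics/sc9.png

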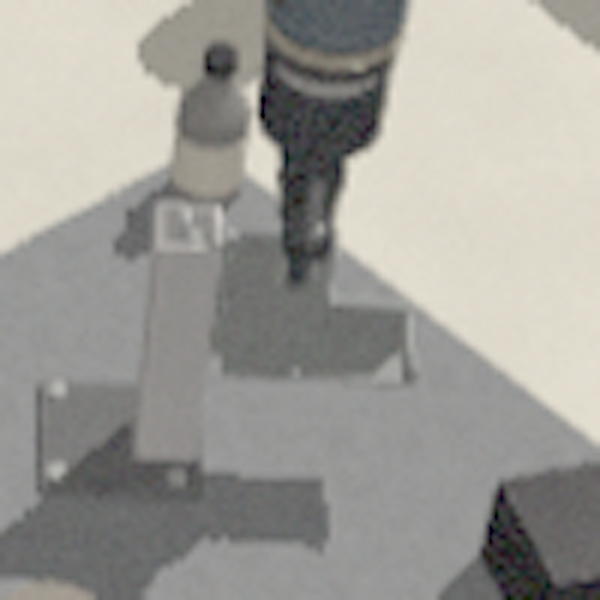

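The claws are in both slots: the scene crop shows the plate against the post at (220,300), and the tab has been pushed inward to (378,358) in the top crop. One small nudge to confirm contact.

Call:
play_rows(
  deltas=[
    [-1.5,0,0,0],
    [0,0,0,0],
  ],
)

```text
clock: 14.55
eef_pos: [0.5605, 0.1536, 0.1617]
ee_rot: [-3.13, -0.006, 0.85]
force: [2.7, 2.6, -4.2]
gripper_width: 0.0096
```

```bash
python3 -c "
from h import *
relpost(rep())"
```

```text
clk 14.55 pos [0.5605 0.1536 0.1617] yaw 48.71 down in tool xy (deg) [-0.33  0.68] armtilt 0.11 q5 0.013 F [ 2.7  2.6 -4.2] T [ 0.63 -0.42 -0.05] w 0.0096
gap to mate mm -0.9 lat 0.1 originz 100.2
```

Call:
play_rows(
  deltas=[
    [-1.5,0,0,0],
    [0,0,0,0],
  ],
)

```text
clock: 14.75
eef_pos: [0.5605, 0.1537, 0.1619]
ee_rot: [-3.13, -0.009, 0.851]
force: [2.3, 2.8, -4.0]
gripper_width: 0.0093
```

Call:
play_rows(
  deltas=[
    [-1.5,0,0,0],
    [0,0,0,0],
  ],
)

```text
clock: 14.95
eef_pos: [0.5606, 0.1538, 0.1622]
ee_rot: [-3.129, -0.012, 0.852]
force: [2.6, 3.0, -4.3]
gripper_width: 0.0094
```

```bash
python3 -c "
from h import *
relpost(rep())"
```

```text
clk 14.95 pos [0.5606 0.1538 0.1622] yaw 48.79 down in tool xy (deg) [-0.69  0.7 ] armtilt -0.19 q5 0.017 F [ 2.6  3.  -4.3] T [ 0.67 -0.49 -0.06] w 0.0094
gap to mate mm -0.7 lat 0.1 originz 100.7
```

Call:
play_rows(
  deltas=[
    [0,0,2.5,0],
    [0,0,2.5,0],
  ],
)

```text
clock: 15.15
eef_pos: [0.5609, 0.1537, 0.1578]
ee_rot: [-3.131, -0.013, 0.852]
force: [2.0, 1.7, 0.1]
gripper_width: 0.0093
```

Call:
play_rows(
  deltas=[
    [0,0,2.5,0],
    [0,0,2.5,0],
  ],
)

```text
clock: 15.35
eef_pos: [0.561, 0.1535, 0.1527]
ee_rot: [-3.131, -0.013, 0.851]
force: [2.6, 3.6, 1.0]
gripper_width: 0.0089
```

```bash
python3 -c "
from h import *
relpost(rep())"
```

```text
clk 15.35 pos [0.561  0.1535 0.1527] yaw 48.78 down in tool xy (deg) [-0.73  0.58] armtilt -0.28 q5 0.015 F [2.6 3.6 1. ] T [ 0.38 -0.27 -0.02] w 0.0089
gap to mate mm -0.6 lat 0.6 originz 91.2
```

Call:
play_rows(
  deltas=[
    [0,0,2,0],
    [0,0,2,0],
  ],
)

```text
clock: 15.55
eef_pos: [0.561, 0.1534, 0.1488]
ee_rot: [-3.132, -0.013, 0.851]
force: [1.8, 1.1, 2.6]
gripper_width: 0.0088
```

```bash
python3 - <<'E'
from h import *
from station import *
relpost(rep())
d={n:snapshot(n) for n in("top","scene")}
f=d["top"]["frame"];cv2.imwrite("pics/t10.png",br(cv2.resize(f[195:235,215:250],None,fx=14,fy=14,interpolation=cv2.INTER_CUBIC),.5))
f=d["scene"]["frame"];cv2.imwrite("pics/sc10.png",br(cv2.resize(f[140:200,340:410],None,fx=8,fy=8,interpolation=cv2.INTER_CUBIC),.5))
E
```

```text
clk 15.55 pos [0.561  0.1534 0.1488] yaw 48.77 down in tool xy (deg) [-0.73  0.55] armtilt -0.3 q5 0.015 F [1.8 1.1 2.6] T [ 0.08 -0.19  0.04] w 0.0088
gap to mate mm -0.7 lat 0.6 originz 87.3
```

View pics/t10.png

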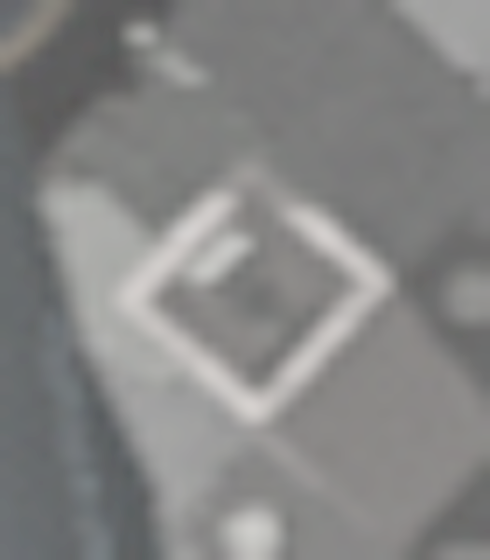

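View pics/sc10.png

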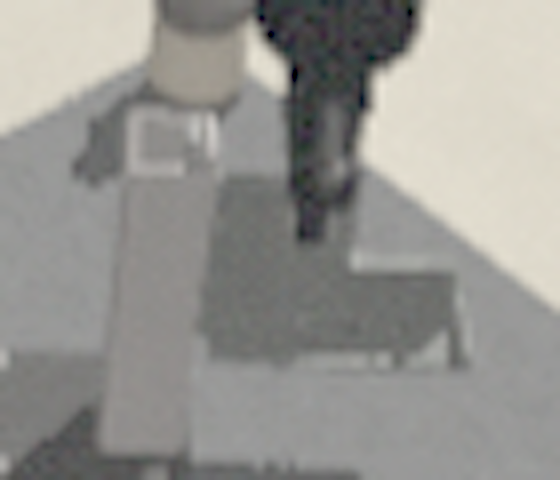

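The catch has snapped back out: the tab is at (218,255) in the top crop, its rest position against the slotted wall, and the horizontal force has dropped. Releasing.

Call:
play_rows(
  deltas=[
    [0,0,0,0],
    [0,0,0,0],
    [0,0,0,0],
    [0,0,0,0],
    [0,0,0,0],
    [0,0,0,0],
  ],
  hand=-1,
)

```text
clock: 16.25
eef_pos: [0.5594, 0.1522, 0.1476]
ee_rot: [-3.13, -0.009, 0.85]
force: [-0.1, 0.4, -1.3]
gripper_width: 0.0853
```

```bash
python3 - <<'E'
from h import *
from station import *
relpost(rep())
d={n:snapshot(n) for n in("wrist","scene")}
cv2.imwrite("pics/w11.png",br(d["wrist"]["frame"]))
f=d["scene"]["frame"];cv2.imwrite("pics/sc11.png",br(cv2.resize(f[120:220,330:430],None,fx=6,fy=6,interpolation=cv2.INTER_CUBIC),.5))
E
```

```text
clk 16.25 pos [0.5594 0.1522 0.1476] yaw 48.73 down in tool xy (deg) [-0.5   0.64] armtilt -0.06 q5 0.014 F [-0.1  0.4 -1.3] T [-0.04  0.02  0.01] w 0.0853
gap to mate mm -2.7 lat 0.2 originz 86.1
```

View pics/w11.png

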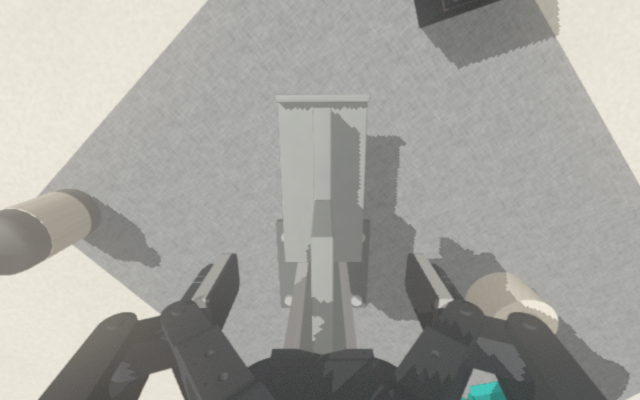

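View pics/sc11.png

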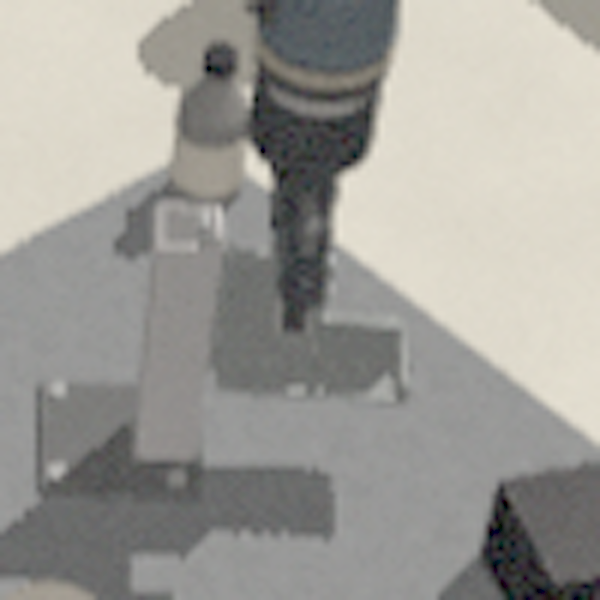

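Call:
play_rows(
  deltas=[
    [1,0,-20,0],
    [2,0,-30,0],
    [3,0,-35,0],
    [8,0,-35,0],
    [10,0,-20,0],
    [15,0,0,0],
    [15,0,0,0],
    [0,0,0,0],
  ],
)

```text
clock: 17.15
eef_pos: [0.5956, 0.1916, 0.2939]
ee_rot: [-3.13, -0.009, 0.85]
force: [0.3, 0.7, -0.9]
gripper_width: 0.0853
```

```bash
python3 - <<'E'
from h import *
from station import *
rep()
d={n:snapshot(n) for n in("wrist","scene","top")}
pickle.dump(d,open("s12.pkl","wb"))
cv2.imwrite("pics/w12.png",br(d["wrist"]["frame"]))
f=d["scene"]["frame"];a=br(cv2.resize(f[120:220,330:430],None,fx=4,fy=4,interpolation=cv2.INTER_CUBIC),.5)
f=d["top"]["frame"];b=br(cv2.resize(f[190:240,200:250],None,fx=8,fy=8,interpolation=cv2.INTER_CUBIC),.5)
cv2.imwrite("pics/st12.png",np.hstack([a,b]))
E
```

```text
clk 17.15 pos [0.5956 0.1916 0.2939] yaw 48.69 down in tool xy (deg) [-0.5   0.66] armtilt -0.09 q5 0.014 F [ 0.3  0.7 -0.9] T [ 0.03  0.02 -0.01] w 0.0853
```

View pics/w12.png

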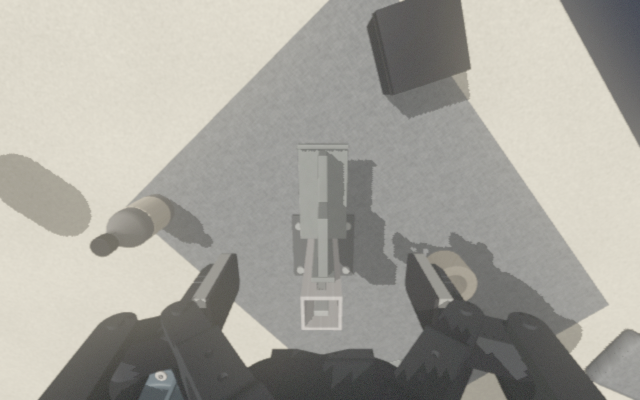

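View pics/st12.png

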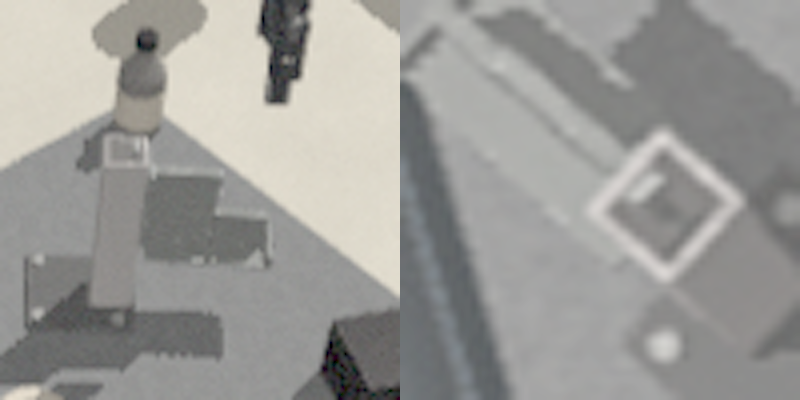

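```bash
python3 - <<'E'
from h import *
a=pickle.load(open("s1.pkl","rb"));d=pickle.load(open("s12.pkl","rb"))
f=d["wrist"]["frame"];c=br(cv2.resize(f[265:335,285:355],None,fx=6,fy=6,interpolation=cv2.INTER_CUBIC),.5)
ims=[br(cv2.resize(s["top"]["frame"][203:228,218:243],None,fx=14,fy=14,interpolation=cv2.INTER_CUBIC),.5) for s in(a,d)]
cv2.imwrite("pics/cmp.png",np.hstack(ims));cv2.imwrite("pics/w12c.png",c)
for s in (a,d):
    g=cv2.cvtColor(s["top"]["frame"],cv2.COLOR_BGR2GRAY); print(g[210:217,227:236])
E
```

```text
[[ 98 128 157 140  89  66  67  81 117]
 [122 151 142 108  99  80  68  68  73]
 [150 142 110 124 144 120  71  68  69]
 [150 119 125 146 123  73  61  69  71]
 [109 112 141 123  71  60  69  73  71]
 [ 70  82  90  68  58  69  81  83  75]
 [ 65  68  73  72  70  82 100 112 104]]
[[121 154 177 153  98  70  71  81 121]
 [137 170 155 117 107  88  74  74  80]
 [170 157 120 137 159 132  77  74  75]
 [164 129 138 159 136  80  67  75  78]
 [121 124 156 136  77  62  70  77  79]
 [ 77  88  98  76  62  61  61  71  79]
 [ 69  74  80  78  69  60  55  61  72]]
```

View pics/cmp.png

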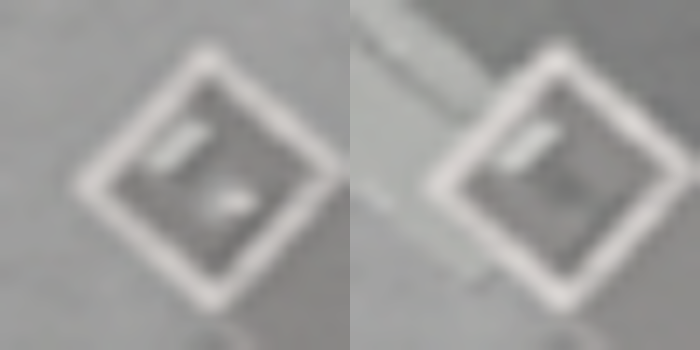

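View pics/w12c.png

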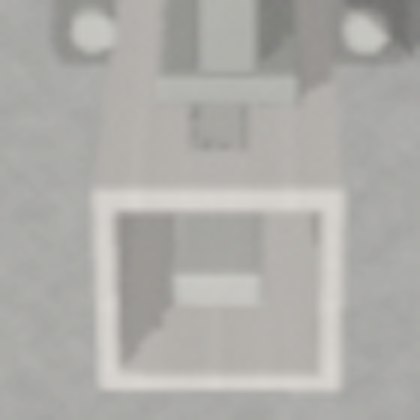

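The tab position in the top view matches the untouched state exactly. The wrist crop shows the catch filling the upper slot above the plate at (218,127). Handing in.

```bash
python3 -c "
from station import robot
print(robot.close_job())"
```

```text
the job is handed in; nothing more can be done
None
```

The shelf arm is hanging on the post with both claws hooked in and the spring catch out over the upper claw. I handed the job in at about 17 s of the 51 s allowed.

I gripped the larger grey arm and carried it round to the slotted side, which is the side facing away from the robot. I pushed both claws in until the back plate met the face, pressed down about 13 mm until the catch snapped out, then let go and backed off.

- **Catch:** from the top camera the tab sits at the same pixels as before I touched anything. From the wrist camera the catch fills the slot above the plate.
- **Hang:** after release the arm stayed against the post and looked level, with the gripper clear of it.
- **Forces:** the largest change I read against the post was about 5–7 N. I only read it at the end of each move, so a brief peak in between would not show.
- **Bystanders:** the label roll, carton and spray bottle look undisturbed in the pictures, and I never went near them. I did not measure their final positions.

Two readings disagreed:
- **Post position:** the wrist and top cameras put the post about 2.6 mm apart sideways. I settled it by comparing the claw with the post within the same top picture.
- **Gripper tilt:** the gripper drifted to about 3° of tilt during the carry. I brought it back under 1° before fitting.

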